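Swing the surveyor arm over the cast and hold it at its stop

ROBOT

A 6-joint arm with a two-finger parallel gripper is mounted at the origin on the work surface. World frame = base frame: x ahead of the robot, y to its left, z up, the work surface at z = 0. Lengths are in mm, angles in rad, forces in N, time in s.
With the tool pointing down it reaches from about 325 to 900 mm from the base axis. Payload 6.1 kg.
Tool frame: the origin (TCP) lies on the centre line of the jaws, within the pads' length; the fingertips stand 25 mm ahead of it and the grasp point (between the pads) lies 6 mm ahead of it; x points along the fingers, y is the direction in which the jaws open and shut, and the axes are right-handed (so a half turn about x gives the same grasp; the last joint's range is limited). The gripper opens to 85 mm and grips with 20 to 120 N. Pads are 22 mm wide; open, the fingers measure 114 mm over their backs; the gripper's body (76 mm by 85 mm) begins 54 mm behind the grasp point. The pads swing forward as they close: fully open they stand 13 mm farther back than shut.
Start: joints at [1.028, 0.22, 1.526, -0, 1.395, -0.126], TCP at [253.02, 571.486, 256.3] pointing down, gripper open.
Joint ranges: [-2.98, 2.98], [-0.91, 2.08], [0.09, 2.57], [-1.24, 4.39], [0.2, 2.65], [-2.68, 2.68]. Speed limits (rad/s): [2.57, 2.57, 3.01, 3.14, 3.14, 3.14].

INTERFACE

Orientations are given as a 3x3 rotation matrix whose columns are the frame's x, y, z axes.
In Python, from rig import robot, imaging, close_job gives the robot as it stands.
- The arm moves only by the tool step_arm, never from a script. Its arguments are lists of equal length, an entry for each row: "claw": the opening, from 0 (shut) to 1 (fully open); "delta_pos": the shift along the tool's x, y, z in m, a list of three; "spin": the turn about the tool's x in rad. In form: {"claw": [claw, ...], "delta_pos": [[x, y, z], ...], "spin": [spin, ...]}. A call has exactly 8 rows; each row is the pose to reach, as a shift and turn from the pose commanded when the call began, along the tool's axes at that moment; what a row does not reach only later rows make up. A row lasts 1/12 s, in which the tool goes at most 41.7 mm and 7.16 degrees, less where a joint would pass 70% of its speed; a pose out of reach is approached as far as the arm can. A call with a gripper value outside its range is refused whole. The fingers move at their own pace and stop on an object; "squeeze" is the grip in N (left out, the last holds). Time passes only in rows, so rows that repeat a pose let the fingers close, or fill a call up. It gives the time, the measured TCP pose, the force and the opening at its end, in the units of the state.
- robot.sense(): the state, without advancing time (a new reading comes with each control period).
- imaging.read_camera(name): name is "scene" or "top"; returns a dict with "pixels" (384x512x3 uint8, red, green, blue), "camera_matrix" (3x3 intrinsics, pixels), "rvec" (rotation vector, rad) and "tvec" (3), from world to camera coordinates, as OpenCV has them. Camera axes: x right, y down, z forward; pixel columns grow to the right and rows downward; lengths in mm; the calibration is good to about 2 mm. A picture is of the moment at which its call begins. There is no depth.
- close_job(): hands the job in, once; it reports no verdict.
The state is a dict: "t": time; "joint_pos": joint angles; "qd": joint speeds; "tau": joint torques, N m; "ee_pos": TCP position; "tcp_rot": TCP orientation; "contact_force": force on the tool from outside, world axes, zero at the start; "moment": the same for the moment, N m; "width": finger opening in mm.
Only numpy, scipy, OpenCV 4.12 (cv2) and the standard library are available. Lean on these libraries where they do the work, as an engineer would, in place of code of your own. Each camera call takes 0.05 s, during which the arm holds its last target. There are 200 camera calls.

TASK

Bring the marking stylus of the dental surveyor over the plaster cast: first unlock the parked swing arm by turning its black lock knob counterclockwise (seen from above) all the way, about a quarter turn. Then swing the arm clockwise against its spring by the orange handle until it is fully home against its stop, and finish there: the program ends while the fingers still hold the arm at the stop, because the spring would swing it back. Leave the cast, the bottle and the two jars where they stand.

Things in the scene. Friction and masses are not known exactly. Their poses are not given: they have to be found in the camera images.
- surveyor: Fixed dental surveyor. Origin: on the bench under the arm's vertical pivot axis; z up. Grey base plate 16 mm high, x -117..+48, y -115..+131 mm. Pivot post with the arm's blue hub, top 168 mm. Lock housing 34 x 36 mm, top 163 mm, at x +6, y +87 mm. Cast platform at x -65, y -47 mm, top 50 mm. Pins 52 mm from the axis, tops 156 mm: black sleeve = parked, red = stop.
- swing (a joint): Swing arm angle, rad: 0 parked, grows clockwise seen from above, 1.20 at its hard stop over the cast. At 0 the arm points 75 deg clockwise from surveyor +x, at the stop 144 deg. A spring returns it: 2 N at the handle when parked, 7.6 N at the stop. Locked, it moves only about 0.04 rad. Aluminium bar 18 mm wide, 14 mm high, its middle 150 mm above the bench, with a 58 mm tail behind the hub.
- swing_handle (a point): Grip point on the orange round handle at the end of the swing arm, 120 mm from the pivot axis, 185 mm above the bench. The handle is an upright peg 16 mm thick, from 157 to 207 mm above the bench, rigid with the arm. Site x points outward along the arm, z up.
- lock_knob (a joint): Angle of the black lock knob about its vertical axis, rad: 0 locked, grows counterclockwise seen from above, 1.50 fully unlocked (hard end). Counts as unlocked beyond 1.1. It starts between 0 and 0.15, turns with light friction (0.06 N m) and stays where it is left.
- knob_grip (a point): Grip point on the lock knob's axis, 190 mm above the bench, at surveyor x +6, y +87 mm. Upright black bar grip 42 mm long (point x), 13 mm thick (point y), 171 to 203 mm above the bench, on a 38 mm round foot; a white line marks its +x end. At joint value 0 point x points to the pivot axis; the point turns with the knob.
- cast: Loose plaster cast of a jaw, 62 mm round, 30 mm high with its teeth, 0.12 kg, standing in the middle of the platform; origin at the centre of its underside, 50 mm above the bench. Bystander.
- squeeze_bottle: Loose white bottle with a green label, 48 mm thick, 130 mm high; origin at the centre of its underside. Bystander.
- white_jar: Loose white jar, 48 mm thick, 45 mm high; origin at the centre of its underside. Bystander.
- amber_jar: Loose amber jar with a red cap, 44 mm thick, 50 mm high; origin at the centre of its underside. Bystander.
- bolt (a joint): Travel of the brass lock bolt, m: drawn radially outward from the pivot by the knob, 12 mm per rad. At 0 it stands beside the tail of the swing arm and blocks it; from about 0.010 the tail passes. Bar 11 mm wide, 10 mm high, its middle 150 mm above the bench. It moves only with the knob.
- stylus_tip (a point): Tip of the thin stylus hanging under the swing arm, 80 mm from the pivot axis, 104 mm above the bench (24 mm above the cast when over it).

How it is judged (in metres and radians):
On the way, in this order (a step that is already met when the one before it is completed fails the run):
1. the lock knob is turned counterclockwise to unlocked while the arm is still parked (value of joint lock_knob above 1.1 rad and value of joint swing below 0.2 rad), for 0.1 s.
2. the swing arm is at its stop, held by the fingers (value of joint swing above 1.14 rad and contact force between the fingers and swing above 3 N), for 0.2 s.
At the end, for the whole second after the job is handed in: The swing arm is held within 0.06 rad of its stop by the fingers (contact force over 3 N), the knob is still unlocked (over 1.0 rad), the cast is within 15 mm and bottle and jars within 20 mm of where they stood (all of step 2 and value of joint lock_knob above 1 rad and distance of cast from where it was at the start of the episode below 0.015 m and distance of each of squeeze_bottle, white_jar, amber_jar from where it was at the start of the episode below 0.02 m); the arm keeps its last pose, push and grip.
It fails at once if the cast, the bottle or a jar is pushed away or tipped over (distance of cast from where it was at the start of the episode above 0.015 m or distance of any of squeeze_bottle, white_jar, amber_jar from where it was at the start of the episode above 0.02 m or angle between any of cast, squeeze_bottle, white_jar, amber_jar's own z axis and vertical above 0.3 rad).
It also fails if it takes over 45 s, if anything falls off the work surface, if the arm or the gripper's body presses on something with over 40 N, if the wrist force passes 120 N, or if a joint passes its speed limit or range.

## Working session

There is one attempt and no reset: what is moved stays moved. The work goes in short steps, Python scripts to look and compute and a tool call to move; the robot and the scene stay as the last step left them, time stands still between calls to the robot, and variables do not carry over. Pictures are saved under pics/ and viewed, about 8 in all and at most 12, crops included, and the job is handed in when it is done.

Besides the shell and the picture viewer there is one more tool, called after "Call:" by a JSON object that holds its "op" and its "data", one argument or row to a line. step_arm: Moves the arm, as the interface text tells. Its arguments: {"type":"object","properties":{"claw":{"type":"array"},"delta_pos":{"type":"array"},"spin":{"type":"array"},"squeeze":{"type":"number"}},"required":["claw","delta_pos","spin"]}

```bash
mkdir -p pics; cat > h.py <<'E'
import numpy as np, cv2
from rig import robot, imaging, close_job
def cam(n,f=None):
    d=imaging.read_camera(n)
    if f: cv2.imwrite('pics/'+f,cv2.cvtColor(d['pixels'],cv2.COLOR_RGB2BGR))
    return d
def ray(d,u,v,z):
    K=np.array(d['camera_matrix']);R=cv2.Rodrigues(np.array(d['rvec'],float))[0];t=np.array(d['tvec'],float).ravel()
    r=R.T@np.linalg.inv(K)@[u,v,1];c=-R.T@t
    return c+r*(z-c[2])/r[2]
def proj(d,P):
    return cv2.projectPoints(np.array(P,float).reshape(-1,1,3),np.array(d['rvec'],float),np.array(d['tvec'],float),np.array(d['camera_matrix'],float),None)[0].reshape(-1,2)
E
python3 - <<'E'
from h import *
a=cam('top','t0.png');b=cam('scene','s0.png')
print(robot.sense())
for d in(a,b):
    R=cv2.Rodrigues(np.array(d['rvec'],float))[0];print(-R.T@np.array(d['tvec']).ravel(),d['camera_matrix'])
    print(R)
i=np.vstack([cv2.imread('pics/t0.png')]);cv2.imwrite('pics/t0b.png',cv2.resize(i,(800,600)))
cv2.imwrite('pics/s0b.png',cv2.resize(cv2.imread('pics/s0.png'),(800,600)))
E
```

```text
{'t': 0.1, 'joint_pos': array([ 1.02791763e+00,  2.21167992e-01,  1.52750665e+00,  4.98479959e-05,
        1.39471797e+00, -1.26108547e-01]), 'qd': array([ 0.00152732, -0.00128807, -0.00204037,  0.00141904, -0.00214142,
       -0.00220037]), 'tau': array([ 1.66455178e-03, -4.98240817e+01, -3.90548265e+01, -3.08199633e-04,
        5.63779904e-03, -5.90319303e-06]), 'ee_pos': array([252.73496613, 571.06367964, 255.29050374]), 'tcp_rot': array([[-9.71879916e-04,  4.04816353e-01,  9.14397493e-01],
       [-1.51580768e-03,  9.14396278e-01, -4.04817427e-01],
       [-9.99998379e-01, -1.77948467e-03, -2.75059642e-04]]), 'contact_force': array([ 0.27386357,  0.23427002, -0.27101917]), 'moment': array([ 0.05537441,  0.00510342, -0.01247984]), 'width': 85.22525165482385}
[ 484.23012527   -2.22411963 1026.35021195] [[351.31377072   0.         255.2011317 ]
 [  0.         351.31377072 193.76181596]
 [  0.           0.           1.        ]]
[[-0.02753947 -0.99961167  0.00425209]
 [-0.99646759  0.02711476 -0.07948045]
 [ 0.07933429 -0.00642592 -0.99682736]]
[1004.92125581  565.23225822  586.44472569] [[352.7443264    0.         261.79381163]
 [  0.         352.7443264  191.00113638]
 [  0.           0.           1.        ]]
[[-0.76216169  0.64719064 -0.01593232]
 [ 0.36448661  0.40863728 -0.83675868]
 [-0.53503185 -0.64355252 -0.54734   ]]
```

View pics/t0b.png

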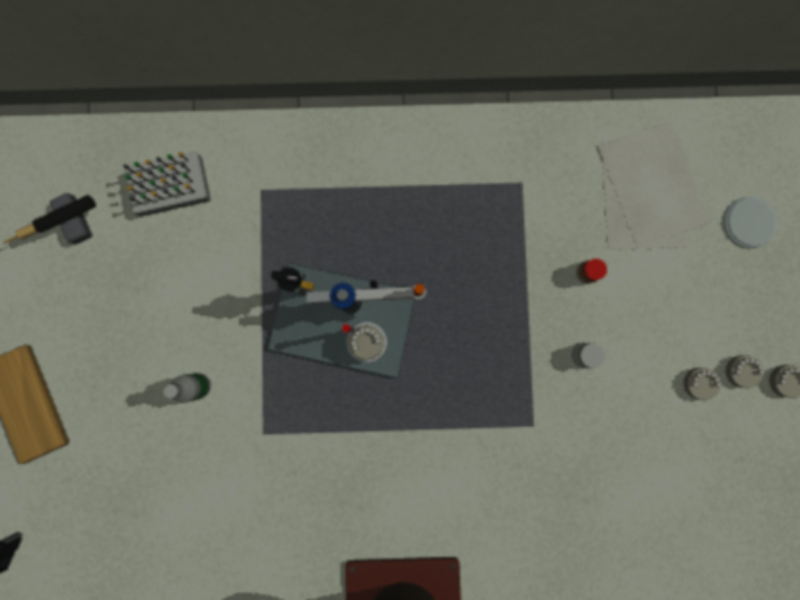

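View pics/s0b.png

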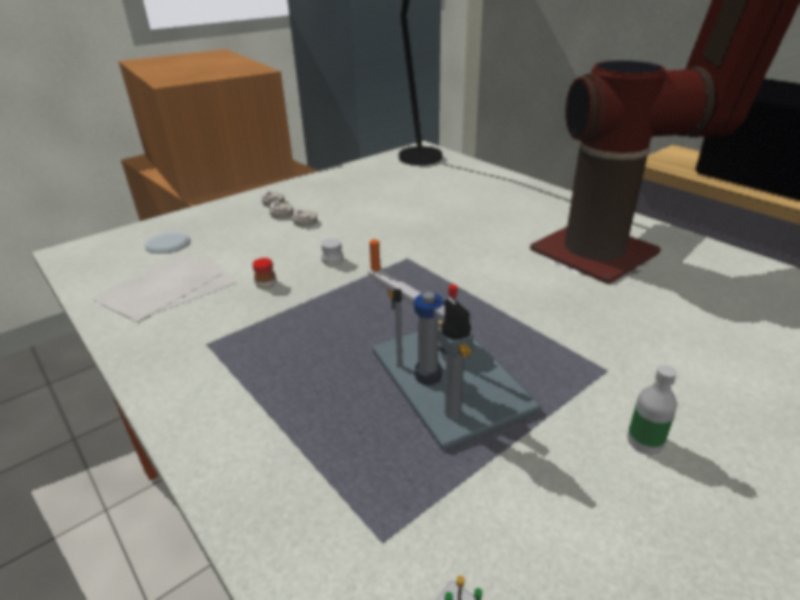

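```bash
python3 - <<'E'
import cv2,numpy as np
t=cv2.imread('pics/t0.png');s=cv2.imread('pics/s0.png')
a=cv2.resize(t[160:250,160:290],None,fx=6,fy=6,interpolation=cv2.INTER_CUBIC)
b=cv2.resize(s[145:290,225:355],None,fx=4,fy=4,interpolation=cv2.INTER_CUBIC)
cv2.imwrite('pics/c1.png',a);cv2.imwrite('pics/c2.png',b)
for n,im in(('t',t),('s',s)):
    h=cv2.cvtColor(im,cv2.COLOR_BGR2HSV)
    for c,lo,hi in(('orange',(5,150,100),(14,255,255)),('blue',(100,130,60),(125,255,255)),('red',(172,150,80),(180,255,255)),('red0',(0,150,80),(4,255,255)),('green',(50,100,20),(85,255,255)),('brass',(15,130,80),(25,255,255))):
        m=cv2.inRange(h,lo,hi);k,_,st,ce=cv2.connectedComponentsWithStats(m)
        print(n,c,[(ce[i].round(1).tolist(),st[i].tolist()) for i in range(1,k) if st[i][4]>8 and n and 150<ce[i][1]+40 and ce[i][0]<420][:5])
E
```

```text
t orange [([268.0, 184.2], [265, 182, 7, 6, 29])]
t blue [([219.5, 188.6], [212, 181, 15, 16, 132])]
t red []
t red0 [([380.8, 172.0], [374, 166, 14, 13, 143]), ([221.1, 209.8], [219, 208, 5, 5, 21])]
t green [([129.3, 246.3], [125, 240, 8, 14, 57])]
t brass [([16.8, 149.0], [12, 147, 10, 5, 18]), ([196.2, 182.1], [193, 180, 8, 5, 32]), ([16.8, 260.4], [0, 222, 42, 74, 1962])]
s orange [([239.5, 162.8], [237, 154, 6, 19, 78])]
s blue [([272.9, 195.7], [265, 189, 18, 14, 127])]
s red []
s red0 [([167.6, 169.8], [162, 166, 12, 9, 85]), ([289.5, 185.6], [288, 182, 4, 8, 27])]
s green [([414.7, 275.7], [404, 264, 25, 21, 306]), ([305.5, 379.3], [304, 377, 4, 6, 18]), ([286.6, 381.6], [285, 380, 4, 4, 15])]
s brass [([297.0, 223.8], [294, 221, 7, 7, 37]), ([294.4, 371.4], [293, 369, 4, 6, 19])]
```

View pics/c1.png

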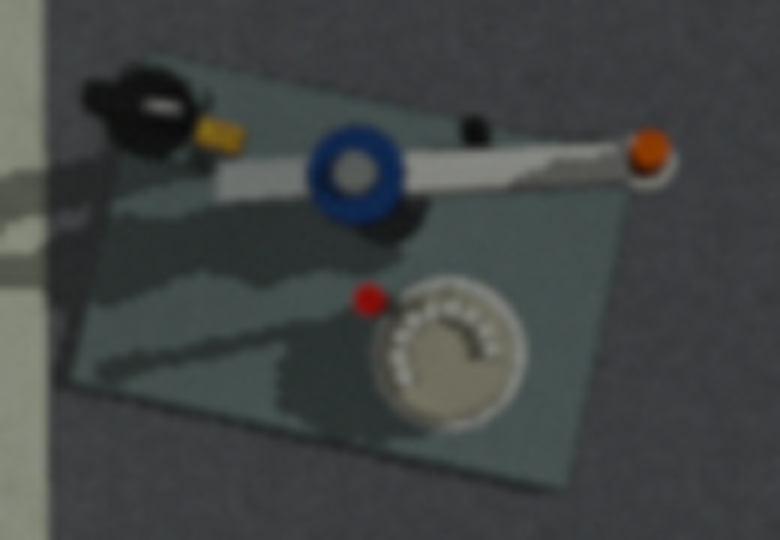

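View pics/c2.png

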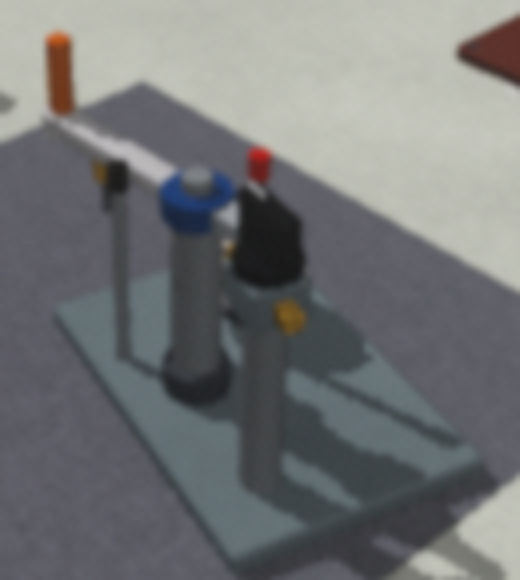

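```bash
cat > fit.py <<'E'
from h import *
from scipy.optimize import least_squares
a=cam('top');b=cam('scene')
H=lambda z,ang=-75:[120*np.cos(np.radians(ang)),120*np.sin(np.radians(ang)),z]
T=[((150,52),[48,131,16]),((70,382),[-117,131,16]),((567,490),[-117,-115,16]),((355,174),[0,0,168]),((650,150),H(207)),((449,355),[-65,-47,65])]
S=[((237,563),[48,131,16]),((487,465),[-117,131,16]),((55,310),[48,-115,16]),((197,183),[0,0,168]),((58,38),H(207))]
def W(p,P):
    c,s=np.cos(p[2]),np.sin(p[2]);P=np.array(P,float)
    return np.c_[p[0]+c*P[:,0]-s*P[:,1],p[1]+s*P[:,0]+c*P[:,1],P[:,2]]
def r(p,sel=(1,1)):
    A=proj(a,W(p,[x[1] for x in T]))-(160+np.array([x[0] for x in T])/6)
    B=proj(b,W(p,[x[1] for x in S]))-(np.array([225,145])+np.array([x[0] for x in S])/4)
    return np.r_[A.ravel()*sel[0],B.ravel()*sel[1]]
if __name__=='__main__':
    for sel in((1,1),(1,0),(0,1)):
        f=least_squares(r,[500,50,-.2],args=(sel,),loss='soft_l1',x_scale=[10,10,.1]);p=f.x
        print(p,np.round(r(p),1).reshape(-1,2).tolist())
    p=least_squares(r,[500,50,-.2],loss='soft_l1',x_scale=[10,10,.1]).x
    print('knob',W(p,[[6,87,190]]),'handle0',W(p,[H(185)]),'handle1',W(p,[H(185,-75-np.degrees(1.2))]))
    for n,u,v,z in(('amber',380.8,172,50),('white',589*.64,355*.64,45),('bottle',172*.64,392*.64,130)):print(n,ray(a,u,v,z))
E
python3 fit.py
```

```text
[ 5.67316874e+02  8.19390889e+01 -2.38178561e-01] [[-1.8, -0.5], [-1.5, 0.3], [-0.3, 0.4], [-0.7, -0.2], [-0.4, -0.4], [-0.9, -0.1], [-0.7, -1.5], [0.0, -2.8], [-1.6, -2.1], [0.0, -2.9], [-0.3, -0.7]]
[ 5.66987311e+02  7.95724204e+01 -2.40949739e-01] [[-0.9, -0.6], [-0.7, 0.3], [0.4, 0.6], [0.3, -0.1], [0.7, -0.1], [-0.1, 0.0], [-1.5, -2.2], [-0.8, -3.2], [-1.9, -2.6], [-0.6, -3.4], [-0.7, -1.2]]
[ 5.71118502e+02  8.75414461e+01 -2.44862185e-01] [[-3.6, -2.1], [-3.6, -1.3], [-2.6, -0.7], [-3.0, -1.7], [-2.8, -1.6], [-3.2, -1.4], [-0.6, 1.0], [0.8, -0.3], [-1.2, -0.7], [0.5, -1.2], [0.2, 0.5]]
knob [[593.67366074 165.06742214 190.        ]] handle0 [[570.1511095  -38.02743602 185.        ]] handle1 [[456.53039083  35.82666989 185.        ]]
amber [ 613.58472663 -362.52396111   50.        ]
white [ 459.71437528 -344.98294041   45.        ]
bottle [421.04744259 361.89954674 130.        ]
```

```bash
sed -i 's#-(160+np.array(\[x\[0\] for x in T\])/6)#-(159.58+np.array([x[0] for x in T])/6)#; s#np.array(\[225,145\])#np.array([224.6,144.6])#' fit.py; python3 fit.py
```

```text
[ 5.68473831e+02  8.22987181e+01 -2.40180071e-01] [[-1.5, -0.6], [-1.2, 0.2], [-0.1, 0.5], [-0.4, -0.3], [-0.1, -0.4], [-0.7, -0.1], [-0.7, -0.7], [0.2, -1.9], [-1.4, -1.5], [0.2, -2.2], [-0.1, -0.2]]
[ 5.68127366e+02  8.06297460e+01 -2.41617300e-01] [[-0.8, -0.6], [-0.7, 0.2], [0.5, 0.6], [0.3, -0.2], [0.6, -0.2], [-0.1, 0.1], [-1.2, -1.2], [-0.3, -2.3], [-1.6, -1.9], [-0.2, -2.6], [-0.4, -0.5]]
[ 5.70871550e+02  8.59346659e+01 -2.44632696e-01] [[-2.6, -1.6], [-2.6, -0.8], [-1.6, -0.2], [-1.9, -1.2], [-1.7, -1.1], [-2.2, -0.9], [-0.6, 0.9], [0.7, -0.3], [-1.1, -0.6], [0.4, -1.1], [0.2, 0.6]]
knob [[594.99694718 165.37413148 190.        ]] handle0 [[571.06794678 -37.67323927 185.        ]] handle1 [[457.59527538  36.40813165 185.        ]]
amber [ 613.58472663 -362.52396111   50.        ]
white [ 459.71437528 -344.98294041   45.        ]
bottle [421.04744259 361.89954674 130.        ]
```

Call:
{"op": "step_arm", "data": {
  "claw": [1,1,1,1,1,1,1,1],
  "delta_pos": [
    [0,-0.017,0.035],
    [0,-0.034,0.07],
    [0,-0.051,0.105],
    [0,-0.068,0.14],
    [0,-0.085,0.175],
    [0,-0.102,0.21],
    [0,-0.119,0.245],
    [0,-0.128,0.262]
  ],
  "spin": [0.1,0.2,0.3,0.4,0.5,0.6,0.7,0.74]
}}

```text
t: 0.97
ee_pos: [443.2, 345.1, 256.4]
tcp_rot: [[0.001, 0.919, 0.395], [-0.001, 0.395, -0.919], [-1.0, 0.001, 0.001]]
contact_force: [0.5, 0.3, 0.6]
width: 85.2
```

```bash
cat >> h.py <<'E'
C={}
def plan(x,y,z,head):
    "delta in tool axes (m) and spin (rad) to TCP x,y,z with jaw-axis heading (deg)"
    s=robot.sense();R=np.array(s['tcp_rot']);p=np.array(s['ee_pos'])
    h=np.degrees(np.arctan2(R[1,1],R[0,1]))
    print('t',round(s['t'],2),'p',p.round(1),'head',h.round(1),'F',np.round(s['contact_force'],1),'M',np.round(s['moment'],2),'w',round(s['width'],1),'q6',round(s['joint_pos'][5],2),'tilt',R[:,0].round(3))
    print('d',((R.T@(np.array([x,y,z])-p))/1000).round(4),'spin',round(np.radians(((h-head)+180)%360-180),3))
E
python3 -c "
from h import *
plan(595,165,256,-11)"
```

```text
t 0.97 p [443.2 345.1 256.4] head 23.3 F [0.5 0.3 0.6] M [ 0.02 -0.04 -0.02] w 85.2 q6 0.12 tilt [ 0.001 -0.001 -1.   ]
d [0.0008 0.0683 0.2255] spin 0.598
```

Call:
{"op": "step_arm", "data": {
  "claw": [1,1,1,1,1,1,1,1],
  "delta_pos": [
    [0,0.01,0.033],
    [0,0.02,0.066],
    [0,0.03,0.099],
    [0,0.04,0.132],
    [0,0.05,0.165],
    [0,0.06,0.198],
    [0,0.068,0.2255],
    [0,0.068,0.2255]
  ],
  "spin": [0.1,0.2,0.3,0.4,0.5,0.6,0.6,0.6]
}}

```text
t: 1.63
ee_pos: [596.6, 164.7, 256.1]
tcp_rot: [[0.001, 0.982, -0.19], [-0.002, -0.19, -0.982], [-1.0, 0.002, 0.002]]
contact_force: [-0.7, 0.5, 0.5]
width: 85.3
```

```bash
python3 - <<'E'
from h import *
plan(595,165,200,-11)
a=cam('top','t1.png');b=cam('scene','s1.png')
t=cv2.imread('pics/t1.png');s=cv2.imread('pics/s1.png')
A=cv2.resize(t[140:240,130:240],(550,500),interpolation=cv2.INTER_CUBIC);B=cv2.resize(s[110:250,230:360],None,fx=3.5714,fy=3.5714,interpolation=cv2.INTER_CUBIC)
B=cv2.resize(B,(250*2-50,500))
cv2.imwrite('pics/c3.png',cv2.resize(np.hstack([A,B]),(800,400)))
E
```

```text
t 1.63 p [596.6 164.7 256.1] head -10.9 F [-0.7  0.5  0.5] M [-0.01  0.03  0.05] w 85.3 q6 0.33 tilt [ 0.001 -0.002 -1.   ]
d [ 0.0561 -0.0017 -0.0001] spin 0.001
```

View pics/c3.png

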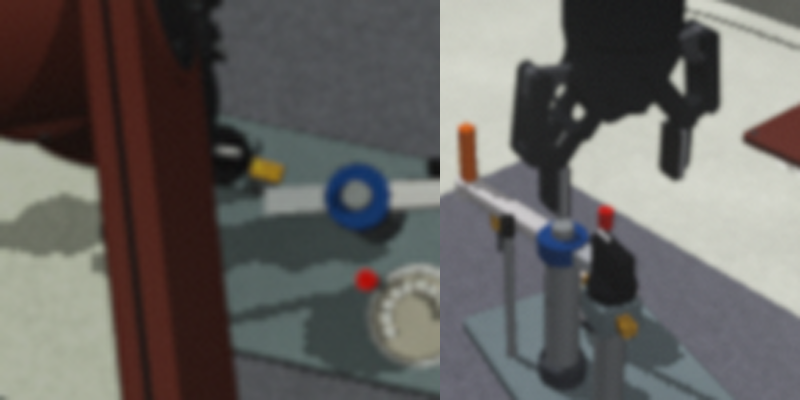

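Call:
{"op": "step_arm", "data": {
  "claw": [1,1,1,1,0.6,0.4,0.25,0.25],
  "delta_pos": [
    [0.015,0,0],
    [0.03,0,0],
    [0.045,0,0],
    [0.056,0,0],
    [0.056,0,0],
    [0.056,0,0],
    [0.056,0,0],
    [0.056,0,0]
  ],
  "spin": [0,0,0,0,0,0,0,0],
  "squeeze": 20
}}

```text
t: 2.4
ee_pos: [594.3, 169.7, 201.7]
tcp_rot: [[0.002, 0.983, -0.184], [0.0, -0.184, -0.983], [-1.0, 0.002, -0.001]]
contact_force: [0.7, -0.3, 0.8]
width: 38.5
```

```bash
python3 - <<'E'
from h import *
plan(596.6,164.7,200,-11)
E
```

```text
t 2.4 p [594.3 169.7 201.7] head -10.6 F [ 0.7 -0.3  0.8] M [ 0.07  0.04 -0.03] w 38.5 q6 0.34 tilt [ 0.002  0.    -1.   ]
d [0.0017 0.0031 0.0045] spin 0.006
```

Call:
{"op": "step_arm", "data": {
  "claw": [0.2,0.15,0.1,0,0,0,0,0],
  "delta_pos": [
    [0,0,0],
    [0,0,0],
    [0,0,0],
    [0,0,0],
    [0,0,0],
    [0,0,0],
    [0,0,0],
    [0,0,0]
  ],
  "spin": [0,0,0,0,0,0,0,0]
}}

```text
t: 3.07
ee_pos: [595.4, 169.2, 201.6]
tcp_rot: [[0.004, 0.983, -0.185], [0.001, -0.185, -0.983], [-1.0, 0.004, -0.001]]
contact_force: [5.3, 0.8, 0.7]
width: 12.7
```

```bash
python3 - <<'E'
from h import *
plan(596.6,164.7,200,-11)
E
```

```text
t 3.07 p [595.4 169.2 201.6] head -10.7 F [5.3 0.8 0.7] M [ 0.04 -0.68  0.04] w 12.7 q6 0.34 tilt [ 0.004  0.001 -1.   ]
d [0.0016 0.002  0.0042] spin 0.006
```

Call:
{"op": "step_arm", "data": {
  "claw": [0,0,0,0,0,0,0,0],
  "delta_pos": [
    [0,0,0],
    [0,0,0],
    [0,0,0],
    [0,0,0],
    [0,0,0],
    [0,0,0],
    [0,0,0],
    [0,0,0]
  ],
  "spin": [-0.1,-0.2,-0.3,-0.4,-0.5,-0.6,-0.7,-0.7],
  "squeeze": 35
}}

```text
t: 3.73
ee_pos: [592.8, 168.8, 201.5]
tcp_rot: [[-0.002, 0.868, 0.496], [-0.001, 0.496, -0.868], [-1.0, -0.002, -0.0]]
contact_force: [-6.1, -1.5, 7.1]
width: 12.5
```

```bash
python3 - <<'E'
from h import *
plan(595,167,200,75)
E
```

```text
t 3.73 p [592.8 168.8 201.5] head 29.7 F [-6.1 -1.5  7.1] M [-0.51  1.11  0.03] w 12.5 q6 -0.37 tilt [-0.002 -0.001 -1.   ]
d [0.0015 0.001  0.0026] spin -0.79
```

Call:
{"op": "step_arm", "data": {
  "claw": [0,0,0,0,0,0,0,0],
  "delta_pos": [
    [0,0,0],
    [0,0,0],
    [0,0,0],
    [0,0,0],
    [0,0,0],
    [0,0,0],
    [0,0,0],
    [0,0,0]
  ],
  "spin": [-0.1,-0.2,-0.3,-0.4,-0.5,-0.6,-0.68,-0.68]
}}

```text
t: 4.4
ee_pos: [591.3, 166.8, 201.5]
tcp_rot: [[-0.007, 0.365, 0.931], [-0.005, 0.931, -0.365], [-1.0, -0.007, -0.004]]
contact_force: [-14.3, -9.7, 13.2]
width: 12.6
```

```bash
python3 - <<'E'
from h import *
plan(595,167,200,75)
E
```

```text
t 4.4 p [591.3 166.8 201.5] head 68.6 F [-14.3  -9.7  13.2] M [-1.71  2.35 -0.31] w 12.6 q6 -1.05 tilt [-0.007 -0.005 -1.   ]
d [0.0015 0.0015 0.0034] spin -0.112
```

Call:
{"op": "step_arm", "data": {
  "claw": [0,0,0,0,0,0,0,0],
  "delta_pos": [
    [0,0,0],
    [0,0,0],
    [0,0,0],
    [0,0,0],
    [0,0,0],
    [0,0,0],
    [0,0,0],
    [0,0,0]
  ],
  "spin": [-0.04,-0.08,-0.08,-0.08,-0.08,-0.08,-0.08,-0.08]
}}

```text
t: 5.07
ee_pos: [591.7, 166.7, 201.5]
tcp_rot: [[-0.006, 0.295, 0.955], [-0.004, 0.955, -0.295], [-1.0, -0.006, -0.004]]
contact_force: [-13.2, -10.8, 11.2]
width: 12.2
```

```bash
python3 - <<'E'
from h import *
plan(595,167,200,75)
E
```

```text
t 5.07 p [591.7 166.7 201.5] head 72.8 F [-13.2 -10.8  11.2] M [-1.66  2.03 -1.01] w 12.2 q6 -1.12 tilt [-0.006 -0.004 -1.   ]
d [0.0015 0.0013 0.003 ] spin -0.038
```

Call:
{"op": "step_arm", "data": {
  "claw": [0.3,0.6,1,1,1,1,1,1],
  "delta_pos": [
    [0,0,0],
    [0,0,0],
    [0,0,0],
    [0,0,0],
    [-0.02,0,0],
    [-0.04,0,0],
    [-0.06,0,0],
    [-0.06,0,0]
  ],
  "spin": [0,0,0,0,0,0,0,0]
}}

```text
t: 5.73
ee_pos: [596.0, 170.0, 265.4]
tcp_rot: [[0.008, 0.292, 0.956], [0.001, 0.956, -0.292], [-1.0, 0.004, 0.007]]
contact_force: [0.9, -0.3, 1.4]
width: 85.3
```

```bash
python3 - <<'E'
from h import *
plan(570,-37,260,1)
E
```

```text
t 5.73 p [596.  170.  265.4] head 73.0 F [ 0.9 -0.3  1.4] M [0.02 0.02 0.01] w 85.3 q6 -1.12 tilt [ 0.008  0.001 -1.   ]
d [ 0.0049 -0.2055  0.0355] spin 1.257
```

Call:
{"op": "step_arm", "data": {
  "claw": [1,1,1,1,1,1,1,1],
  "delta_pos": [
    [0,-0.026,0.004],
    [0,-0.052,0.009],
    [0,-0.078,0.013],
    [0,-0.104,0.018],
    [0,-0.13,0.022],
    [0,-0.156,0.027],
    [0,-0.182,0.031],
    [0,-0.2055,0.0355]
  ],
  "spin": [0.12,0.24,0.36,0.48,0.6,0.72,0.84,0.96]
}}

```text
t: 6.4
ee_pos: [567.1, -38.8, 259.6]
tcp_rot: [[-0.001, 0.953, 0.303], [0.0, 0.303, -0.953], [-1.0, -0.001, -0.0]]
contact_force: [0.3, -0.5, -0.1]
width: 85.7
```

Call:
{"op": "step_arm", "data": {
  "claw": [1,1,1,1,1,1,1,1],
  "delta_pos": [
    [0,0,0],
    [0,0,0],
    [0,0,0],
    [0,0,0],
    [0,0,0],
    [0,0,0],
    [0,0,0],
    [0,0,0]
  ],
  "spin": [0.1,0.2,0.3,0.3,0.3,0.3,0.3,0.3]
}}

```text
t: 7.07
ee_pos: [567.6, -37.4, 260.2]
tcp_rot: [[-0.0, 1.0, 0.016], [0.0, 0.016, -1.0], [-1.0, -0.0, -0.0]]
contact_force: [-1.5, 0.2, 0.3]
width: 85.4
```

```bash
python3 - <<'E'
from h import *
plan(570,-37,192,1)
a=cam('top','t2.png');b=cam('scene','s2.png')
t=cv2.imread('pics/t2.png');s=cv2.imread('pics/s2.png')
A=cv2.resize(t[150:250,165:295],(520,400),interpolation=cv2.INTER_CUBIC);B=cv2.resize(s[90:240,200:320],(320,400),interpolation=cv2.INTER_CUBIC)
cv2.imwrite('pics/c4.png',cv2.resize(np.hstack([A,B]),(800,381)))
E
```

```text
t 7.07 p [567.6 -37.4 260.2] head 0.9 F [-1.5  0.2  0.3] M [-0.07 -0.03 -0.03] w 85.4 q6 -0.22 tilt [-0.  0. -1.]
d [ 0.0682  0.0024 -0.0004] spin -0.002
```

View pics/c4.png

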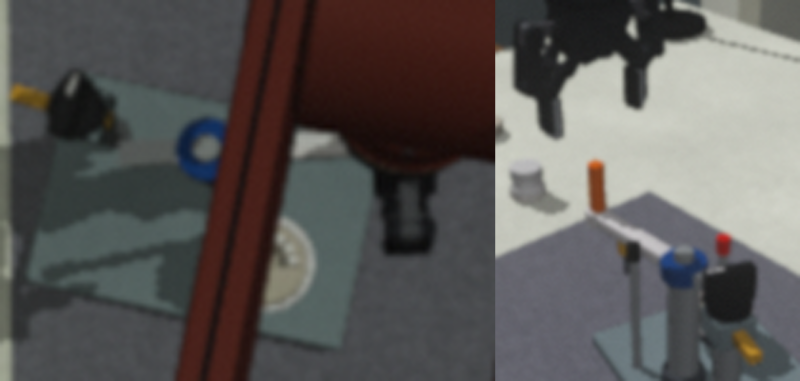

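Call:
{"op": "step_arm", "data": {
  "claw": [1,1,1,1,1,0.7,0.4,0.3],
  "delta_pos": [
    [0.02,0.002,0],
    [0.04,0.002,0],
    [0.055,0.002,0],
    [0.067,0.002,0],
    [0.067,0.002,0],
    [0.067,0.002,0],
    [0.067,0.002,0],
    [0.067,0.002,0]
  ],
  "spin": [0,0,0,0,0,0,0,0],
  "squeeze": 30
}}

```text
t: 7.83
ee_pos: [570.5, -37.8, 194.8]
tcp_rot: [[0.002, 1.0, 0.014], [-0.0, 0.014, -1.0], [-1.0, 0.002, 0.001]]
contact_force: [0.2, 0.6, 0.3]
width: 52.1
```

Call:
{"op": "step_arm", "data": {
  "claw": [0.2,0.1,0,0,0,0,0,0],
  "delta_pos": [
    [0,0,0],
    [0,0,0],
    [0,0,0],
    [0,0,0],
    [0,0,0],
    [0,0,0],
    [0,0,0],
    [0,0,0]
  ],
  "spin": [0,0,0,0,0,0,0,0]
}}

```text
t: 8.5
ee_pos: [570.1, -37.7, 194.0]
tcp_rot: [[0.001, 1.0, 0.014], [-0.0, 0.014, -1.0], [-1.0, 0.001, 0.0]]
contact_force: [1.3, 0.2, 5.3]
width: 15.3
```

```bash
python3 - <<'E'
from h import *
plan(570,-37,192,1)
E
```

```text
t 8.5 p [570.1 -37.7 194. ] head 0.8 F [1.3 0.2 5.3] M [ 0.01 -0.07 -0.01] w 15.3 q6 -0.22 tilt [ 0.001 -0.    -1.   ]
d [ 0.002  -0.     -0.0007] spin -0.003
```

Call:
{"op": "step_arm", "data": {
  "claw": [0,0,0,0,0,0,0,0],
  "delta_pos": [
    [0,-0.006,-0.0002],
    [0,-0.012,-0.0006],
    [0,-0.018,-0.0014],
    [0,-0.0238,-0.0024],
    [0,-0.0297,-0.0037],
    [0,-0.0355,-0.0054],
    [0,-0.041,-0.0073],
    [0,-0.0467,-0.0095]
  ],
  "spin": [0.05,0.1,0.15,0.2,0.25,0.3,0.35,0.4],
  "squeeze": 40
}}

```text
t: 9.17
ee_pos: [523.5, -29.2, 194.1]
tcp_rot: [[0.003, 0.925, -0.379], [-0.001, -0.379, -0.925], [-1.0, 0.003, -0.0]]
contact_force: [2.7, -0.4, 4.0]
width: 14.8
```

```bash
cat > st.py <<'E'
from h import *
plan(570,-37,192,1)
s=robot.sense();v=np.array(s['ee_pos'])[:2]-[567.5,82.5]
print('r',np.hypot(*v),'phi',-1.55-np.arctan2(v[1],v[0]) if v[1]<0 else -1.55+2*np.pi-np.arctan2(v[1],v[0]), 'Ftool',np.array(s['tcp_rot']).T@s['contact_force'])
E
python3 st.py
```

```text
t 9.17 p [523.5 -29.2 194.1] head -22.3 F [ 2.7 -0.4  4. ] M [-0.08 -0.37  0.03] w 14.8 q6 0.18 tilt [ 0.003 -0.001 -1.   ]
d [ 0.0022  0.046  -0.0104] spin -0.406
r 120.02760046495274 phi 0.3962972637218618 Ftool [-4.00819396  2.68883702 -0.68567351]
```

Call:
{"op": "step_arm", "data": {
  "claw": [0,0,0,0,0,0,0,0],
  "delta_pos": [
    [0,-0.006,-0.0002],
    [0,-0.012,-0.0006],
    [0,-0.018,-0.0014],
    [0,-0.0238,-0.0024],
    [0,-0.0297,-0.0037],
    [0,-0.0355,-0.0054],
    [0,-0.041,-0.0073],
    [0,-0.0467,-0.0095]
  ],
  "spin": [0.05,0.1,0.15,0.2,0.25,0.3,0.35,0.4]
}}

```text
t: 9.83
ee_pos: [483.8, -3.2, 194.0]
tcp_rot: [[0.003, 0.705, -0.709], [-0.002, -0.709, -0.705], [-1.0, 0.003, -0.0]]
contact_force: [3.5, -4.0, 3.6]
width: 15.1
```

```bash
python3 st.py
```

```text
t 9.83 p [483.8  -3.2 194. ] head -45.2 F [ 3.5 -4.   3.6] M [-0.51 -0.4   0.11] w 15.1 q6 0.62 tilt [ 0.003 -0.002 -1.   ]
d [ 0.0023  0.0847 -0.0373] spin -0.806
r 119.79329044839501 phi 0.7940586682585444 Ftool [-3.58532187  5.32886542  0.38694066]
```

Call:
{"op": "step_arm", "data": {
  "claw": [0,0,0,0,0,0,0,0],
  "delta_pos": [
    [0,-0.006,-0.0002],
    [0,-0.012,-0.0006],
    [0,-0.018,-0.0014],
    [0,-0.0238,-0.0024],
    [0,-0.0297,-0.0037],
    [0,-0.0355,-0.0054],
    [0,-0.041,-0.0073],
    [0,-0.0467,-0.0095]
  ],
  "spin": [0.05,0.1,0.15,0.2,0.25,0.3,0.35,0.4]
}}

```text
t: 10.5
ee_pos: [457.3, 36.1, 194.0]
tcp_rot: [[0.001, 0.373, -0.928], [-0.003, -0.928, -0.373], [-1.0, 0.004, -0.0]]
contact_force: [1.3, -6.1, 4.9]
width: 14.5
```

```bash
python3 st.py
```

```text
t 10.5 p [457.3  36.1 194. ] head -68.1 F [ 1.3 -6.1  4.9] M [-0.86 -0.11  0.14] w 14.5 q6 1.1 tilt [ 0.001 -0.003 -1.   ]
d [ 0.0024  0.1098 -0.0773] spin -1.206
r 119.61476654404892 phi 1.193023455077811 Ftool [-4.85800078  6.19313559  1.1125611 ]
```

Call:
{"op": "step_arm", "data": {
  "claw": [0,0,0,0,0,0,0,0],
  "delta_pos": [
    [0,-0.002,0],
    [0,-0.004,-0.0001],
    [0,-0.006,-0.0002],
    [0,-0.006,-0.0002],
    [0,-0.006,-0.0002],
    [0,-0.006,-0.0002],
    [0,-0.006,-0.0002],
    [0,-0.006,-0.0002]
  ],
  "spin": [0.01,0.03,0.05,0.05,0.05,0.05,0.05,0.05]
}}

```text
t: 11.17
ee_pos: [456.6, 38.3, 194.1]
tcp_rot: [[0.004, 0.328, -0.945], [-0.01, -0.945, -0.328], [-1.0, 0.011, -0.001]]
contact_force: [6.2, -21.1, -0.3]
width: 15.2
```

```bash
python3 st.py
```

```text
t 11.17 p [456.6  38.3 194.1] head -70.8 F [  6.2 -21.1  -0.3] M [-2.87 -0.73  0.31] w 15.2 q6 1.16 tilt [ 0.004 -0.01  -1.   ]
d [ 0.0033  0.1083 -0.0824] spin -1.254
r 119.38618582572849 phi 1.211986549236977 Ftool [ 0.53760343 21.97568043  1.02589068]
```

```bash
python3 - <<'E'
from h import *
a=cam('top','t3.png');b=cam('scene','s3.png')
A=cv2.imread('pics/t3.png')[140:290,60:410];B=cv2.imread('pics/s3.png')[90:290,140:440]
cv2.imwrite('pics/c5.png',np.vstack([cv2.resize(A,(600,257)),cv2.resize(B[:170],(600,340))]))
E
python3 st.py
```

```text
t 11.27 p [456.6  38.3 194.1] head -70.8 F [  5.1 -20.3   1.1] M [-2.88 -0.72  0.25] w 15.0 q6 1.16 tilt [ 0.004 -0.01  -1.   ]
d [ 0.0033  0.1083 -0.0824] spin -1.254
r 119.38764917756986 phi 1.2120193585369392 Ftool [-0.90089075 20.88674951  1.88214867]
```

View pics/c5.png

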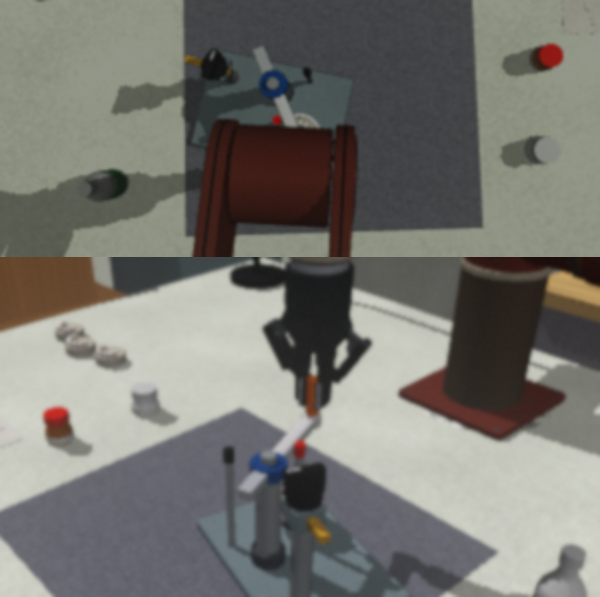

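The picture shows the arm swung over the cast and against the red pin at about (277,120). The fingers hold the orange handle at about (312,395). The knob is still turned, and the bottle and jars are undisturbed.

```bash
python3 -c "
from h import *
print(close_job())"; python3 st.py | head -1
```

```text
the job is handed in; nothing more can be done
None
the job is handed in; nothing more can be done
```

The job is handed in, with the fingers still gripping the orange handle and the swing arm against its stop. The interface gives no verdict, so the results below are from my own last checks.

- **Lock knob:** I turned it counterclockwise about 1.46 rad, until the resisting moment rose to about 1 N m at its hard end. After I let go, the pictures still showed the bolt drawn.
- **Swing arm:** I gripped the handle and swung it clockwise along its arc. It stopped at about 1.21 rad by the tool position, and the push rose to about 21 N against the 7.6 N spring, so it is on the stop.
- **Bystanders:** the last picture shows the bottle and both jars upright and apparently where they started. The gripper partly hid the cast, so I only saw part of it, but no contact with it was felt.
- **Disagreement:** fitted separately, the two cameras differed by about 6 mm on the surveyor's position. I used the combined fit, and both grasps landed well centred.
- **Time:** the job took about 11.3 s of the 45 s allowed.

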